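Slide the curing blank out over the lamp

TASK

Push the red-ended white blank along the grey deck with the fingertips, never picking it up, until its whole red band - and no more - sticks out past the deck's front edge over the lamp window, square to that edge. Then press the green button on the white switch box all the way down and let it come up again. Do not press the button before the band is in place, and leave the blue-ended blank and everything else where it is.

Things in the scene. Friction and masses are not known exactly. Their poses are not given: they have to be found in the camera images.
- station: fixed curing station: a flat grey deck 240 x 280 mm, its top 45 mm above the table; origin under the deck's centre on the table, +x points out across the front edge (aluminium trim, 120 mm from the origin), y runs along that edge. Beyond the edge is a black ledge 80 mm deep, 14 mm high, with a pale lamp window. It turns and shifts from run to run
- deck_edge (a point): middle of the deck's front top edge; x points outwards, square to the edge, y along the edge (deck reaches 140 mm either way), z up
- red_blank: loose flat white plastic blank 120 x 60 x 6 mm, about 60 g, lying on the deck; origin at the centre of its underside, x along its length towards the red end, z up. The last 30 mm at the +x end are red; that end faces the front edge, at first up to about 10 degrees askew
- red_line (a point): point on the underside of the red-ended blank where red meets white, mid-width: 30 mm behind the red end face, 90 mm ahead of the white end face; belongs exactly over the deck's front edge
- blue_blank: a second blank of the same size, blue-ended, lying beside the other on the deck (which side varies); leave alone. Origin at the centre of its underside, x towards its blue end
- lamp_button (a joint): travel of the green spring button, m: 0 up, 0.006 fully down (about 5 N); it springs back
- lamp_button_top (a point): centre of the top face of the green button (30 mm across), 52 mm above the table, pressed straight down; it sits on a fixed white box 90 x 75 x 30 mm right of the station
- brass_die: small loose brass die, 22 mm across, 30 mm high, standing on the deck between the two lanes near the front edge; origin at its foot; leave alone
- jar: amber jar, 60 mm across, 75 mm high, on the table; origin at its foot; leave alone
- bowl: green mixing bowl, 110 mm across, 60 mm high; origin at its foot; leave alone
- spatula: spatula 190 mm long lying on the table; origin on its underside; leave alone
- cast: yellowish dental cast 60 x 68 x 34 mm; origin at the centre of its underside; leave alone
- tumbler: blue tumbler 68 mm across, 90 mm high; origin at its foot; leave alone
Mind the look-alikes: they are no part of the job. Of the things that look like the part that bears lamp_button, the larger one is meant.

How it is judged:
On the way, in this order (a step that is already met when the one before it is completed fails the run):
1. the red band sticks out fully past the deck edge, square, and the blank is still (x of red_line in the frame of deck_edge between -0.008 and 0.008 m and y of red_line in the frame of deck_edge between -0.11 and 0.11 m and angle between the x axis of red_blank and the x axis of deck_edge, either way round below 0.15 rad and height (world z) of red_line between 0.042 and 0.048 m and angle between red_blank's own z axis and vertical below 0.05 rad and linear speed of red_blank below 0.005 m/s), for 0.3 s.
2. the green button is pressed down with the blank in place (x of red_line in the frame of deck_edge between -0.008 and 0.008 m and y of red_line in the frame of deck_edge between -0.11 and 0.11 m and angle between the x axis of red_blank and the x axis of deck_edge, either way round below 0.15 rad and height (world z) of red_line between 0.042 and 0.048 m and angle between red_blank's own z axis and vertical below 0.05 rad and value of joint lamp_button above 0.0045 m), for 0.05 s.
At the end, for the whole second after the job is handed in: the line between red and white lies within 8 mm of the deck's front edge, within 110 mm of the edge's middle, the blank square within 0.15 rad (8.5 degrees), flat on the deck and still; the button has been pressed at least 4.5 mm and is up again (under 1.5 mm) (all of step 1 and value of joint lamp_button below 0.0015 m); the robot touches nothing.
It fails at once if the red-ended blank is lifted, tipped or pushed off the deck (height (world z) of red_blank above 0.053 m or height (world z) of red_blank below 0.035 m or angle between red_blank's own z axis and vertical above 0.15 rad).
It fails at once if the button is pressed while the red band is not in place (value of joint lamp_button above 0.003 m and not (x of red_line in the frame of deck_edge between -0.008 and 0.008 m and y of red_line in the frame of deck_edge between -0.11 and 0.11 m and angle between the x axis of red_blank and the x axis of deck_edge, either way round below 0.15 rad and height (world z) of red_line between 0.042 and 0.048 m and angle between red_blank's own z axis and vertical below 0.05 rad)).
It fails at once if the blue-ended blank is moved more than 10 mm (distance of blue_blank from where it was at the start of the episode above 0.01 m).
It fails at once if a bystander is moved more than 15 mm or tipped (distance of any of brass_die, jar, bowl, spatula, cast, tumbler from where it was at the start of the episode above 0.015 m or angle between any of brass_die, jar, bowl, cast, tumbler's own z axis and vertical above 0.3 rad).
It also fails if it takes over 48 s, if anything falls off the work surface, if the arm or the gripper's body presses on something with over 40 N, if the wrist force passes 120 N, or if a joint passes its speed limit or range.

ROBOT

A 6-joint arm with a two-finger parallel gripper is mounted at the origin on the work surface. World frame = base frame: x ahead of the robot, y to its left, z up, the work surface at z = 0. Lengths are in m, angles in rad, forces in N, time in s.
With the tool pointing down it reaches from about 0.275 to 0.825 m from the base axis. Payload 5.2 kg.
Tool frame: the origin (TCP) lies at the very end of the fingers, on their centre line; the grasp point (between the pads) lies behind it (robot.hold_point_z is the x of the grasp point in the tool frame, in m); x points along the fingers, z is the direction in which the jaws open and shut, and the axes are right-handed (so a half turn about x gives the same grasp; the last joint's range is limited). The gripper opens to 93 mm and grips with 3 to 60 N. Pads are 15 mm wide; open, the fingers measure 128 mm over their backs; the gripper's body (75 mm by 188 mm) begins 65 mm behind the grasp point.
Start: joints at [-1.34, 0.259, 1.535, -0, 1.348, -0.203], TCP at [0.231, -0.499, 0.219] pointing down, gripper open.
Joint ranges: [-3.14, 3.14], [-0.91, 2.08], [0.19, 2.58], [-1.22, 4.36], [0.22, 2.71], [-3.12, 3.12]. Speed limits (rad/s): [2.57, 2.57, 3.14, 3.14, 3.14, 3.14].

INTERFACE

Orientations are given as a unit quaternion [w, x, y, z].
In Python, from bench import robot gives the robot as it stands.
- The arm moves only by the tool carry_out, never from a script. Its argument "increments" is a list of rows, each an object of numbers: "hand": the closure in counts, from 0 (fully open) to 255 (shut); "dx", "dy", "dz": the shift along the tool's x, y, z in units of 25 mm (1.0 is 25 mm); "wx", "wy", "wz": the turn, a rotation vector about the tool's x, y, z in units of 5 degrees (1.0 is 5 degrees). In form: [{"hand": .., "dx": .., "dy": .., "dz": .., "wx": .., "wy": .., "wz": ..}, ...]. A call has 1 to 5 rows; each row is the pose to reach, as a shift and turn from the pose measured when the call began, along the tool's axes at that moment; what a row does not reach only later rows make up. A row lasts 1/12 s, in which the tool goes at most 41.7 mm and 7.16 degrees, less where a joint would pass 70% of its speed; a pose out of reach is approached as far as the arm can. A call with a gripper value outside its range is refused whole. The fingers move at their own pace and stop on an object; "force" is the grip in N (left out, the last holds). Time passes only in rows, so rows that repeat a pose let the fingers close. It gives the time, the measured TCP pose, the force and the opening at its end, in the units of the state.
- robot.sense(): the state, without advancing time (a new reading comes with each control period).
- robot.camera(name): name is "scene" or "side" or "wrist"; returns a dict with "pixels" (400x640x3 uint8, red, green, blue), "fx", "fy", "cx", "cy" (pixels), "rvec" (rotation vector, rad) and "tvec" (3), from world to camera coordinates, as OpenCV has them. Camera axes: x right, y down, z forward; pixel columns grow to the right and rows downward; lengths in m; the calibration is good to about 2 mm. The wrist camera is an equidistant fisheye: a pixel r from the principal point sees the ray r / f radians off the axis. A picture is of the moment at which its call begins. There is no depth.
- robot.job_done(): hands the job in, once; it reports no verdict.
The state is a dict: "time": time; "joints": joint angles; "dq": joint speeds; "tau": joint torques, N m; "ee_pos": TCP position; "eef_rot": TCP orientation; "force": force on the tool from outside, world axes, zero at the start; "ft_torque": the same for the moment, N m; "gripper_width": opening from 0.0 (shut) to 1.0 (fully open).
Only numpy, scipy, OpenCV 4.12 (cv2) and the standard library are available. Lean on these libraries where they do the work, as an engineer would, in place of code of your own. Each camera call takes 0.05 s, during which the arm holds its last target. There are 200 camera calls.

## Working session

There is one attempt and no reset: what is moved stays moved. The work goes in short steps, Python scripts to look and compute and a tool call to move; the robot and the scene stay as the last step left them, time stands still between calls to the robot, and variables do not carry over. Pictures are saved under pics/ and viewed, about 8 in all and at most 12, crops included, and the job is handed in when it is done.

Besides the shell and the picture viewer there is one more tool, called after "Call:" by a JSON object that holds its "api" and its "payload", one argument or row to a line. carry_out: Moves the arm, as the interface text tells. Its arguments: {"type":"object","properties":{"increments":{"type":"array","items":{"type":"object","properties":{"hand":{"type":"number"},"dx":{"type":"number"},"dy":{"type":"number"},"dz":{"type":"number"},"wx":{"type":"number"},"wy":{"type":"number"},"wz":{"type":"number"}}}},"force":{"type":"number"}},"required":["increments"]}

```bash
mkdir -p pics; ls; cat > h.py <<'E'
import numpy as np, cv2
from bench import robot
from scipy.spatial.transform import Rotation as R
def save(c,n):
    cv2.imwrite(f'pics/{n}.png',cv2.cvtColor(c['pixels'],cv2.COLOR_RGB2BGR))
def ray(c,u,v,z):
    Rm=cv2.Rodrigues(np.array(c['rvec'],float))[0]; t=np.array(c['tvec'],float).ravel()
    x,y=(u-c['cx'])/c['fx'],(v-c['cy'])/c['fy']
    if c.get('name')=='wrist':
        r=np.hypot(x,y); s=np.sin(r)/max(r,1e-9); d=np.array([x*s,y*s,np.cos(r)])
    else: d=np.array([x,y,1.])
    o=-Rm.T@t; d=Rm.T@d
    return o+d*(z-o[2])/d[2]
def cam(n):
    c=dict(robot.camera(n)); c['name']=n; return c
E
python3 - <<'E'
from h import *
import pickle
cs={n:cam(n) for n in('scene','side','wrist')}
pickle.dump(cs,open('c0.pkl','wb'))
for n,c in cs.items(): save(c,n+'0'); print(n,-cv2.Rodrigues(np.array(c['rvec']))[0].T@np.array(c['tvec']).ravel())
s=robot.sense();print(s); print(R.from_quat(np.roll(s['eef_rot'],-1)).as_matrix(), robot.hold_point_z)
E
```

```text
pics
scene [1.10466308 0.29929002 0.85315826]
side [0.37845614 0.65778262 0.77460497]
wrist [ 0.29853493 -0.46820362  0.38325244]
{'time': 0.15, 'joints': array([-1.33978104e+00,  2.59205745e-01,  1.53580208e+00, -2.09727116e-06,
        1.34799697e+00, -2.02819492e-01]), 'dq': array([-7.67335864e-04,  3.85707261e-05, -2.74884757e-03,  6.09114750e-04,
       -1.92172138e-04, -5.59496572e-04]), 'tau': array([ 2.27259938e-03, -4.37640917e+01, -2.84233528e+01,  7.19460938e-02,
        3.79556953e-02, -8.80290690e-05]), 'ee_pos': array([ 0.23111057, -0.49864066,  0.21800433]), 'eef_rot': array([ 0.59553436,  0.3810199 ,  0.59625133, -0.38032488]), 'force': array([ 0.13724583, -0.45522935, -0.40793466]), 'ft_torque': array([ 0.0391823 ,  0.03695435, -0.01748683]), 'gripper_width': 0.9963868953567409}
[[-3.25324627e-04  9.07360311e-01  4.20353612e-01]
 [ 1.37416391e-03  4.20353643e-01 -9.07359315e-01]
 [-9.99999003e-01  2.82448432e-04 -1.38361318e-03]] -0.0188
```

View pics/scene0.png

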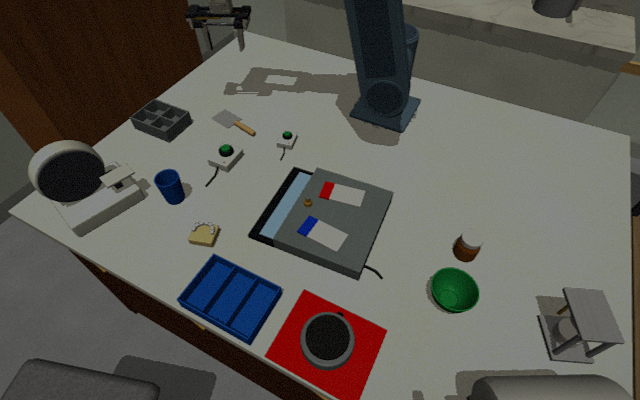

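View pics/side0.png

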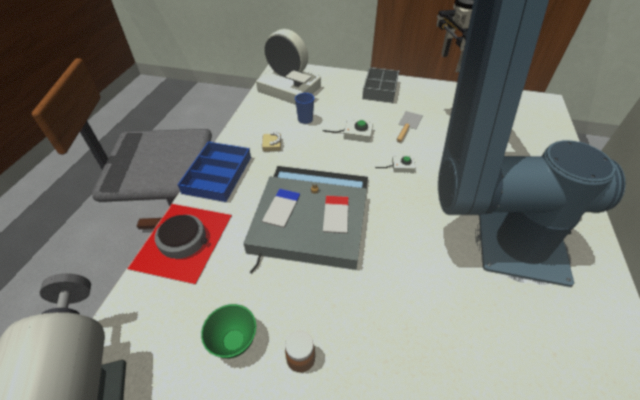

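The scene view shows the red blank near (342,193), the die at (308,202) and the larger button box at (226,152). In the side view these are at (337,213), (315,188) and (361,127). The front edge faces roughly −y.

```bash
python3 - <<'E'
from h import *
import pickle
cs=pickle.load(open('c0.pkl','rb'))
def crop(n,x0,y0,x1,y1,f):
    im=cv2.cvtColor(cs[n]['pixels'],cv2.COLOR_RGB2BGR)[y0:y1,x0:x1]
    return cv2.resize(im,None,fx=f,fy=f,interpolation=cv2.INTER_CUBIC)
a=crop('scene',240,160,400,285,4); b=crop('side',240,160,380,270,4)
cv2.imwrite('pics/za.png',np.clip(a*1.6,0,255).astype(np.uint8));cv2.imwrite('pics/zb.png',np.clip(b*1.4,0,255).astype(np.uint8))
for n,box in(('scene',(240,160,400,285)),('side',(240,160,380,270))):
    c=cs[n];p=c['pixels'].astype(int);r,g,b=p[...,0],p[...,1],p[...,2]
    for nm,m,z in(('red',(r>90)&(r>2*g)&(r>2*b),.051),('white',(p.min(2)>110),.051),('blue',(b>90)&(b>2*r)&(b>1.5*g),.051)):
        k=np.zeros(m.shape,np.uint8);k[box[1]:box[3],box[0]:box[2]]=m[box[1]:box[3],box[0]:box[2]]
        for q in cv2.findContours(k,cv2.RETR_EXTERNAL,cv2.CHAIN_APPROX_NONE)[0]:
            if cv2.contourArea(q)<60: continue
            P=np.array([ray(c,u,v,z)[:2] for u,v in q[:,0]],np.float32)
            print(n,nm,cv2.minAreaRect(P),q[:,0].mean(0))
    k=((g>60)&(g>1.5*r)&(g>1.3*b)).astype(np.uint8)
    N,_,st,ce=cv2.connectedComponentsWithStats(k)
    for i in range(1,N):
        if st[i,4]>25: print(n,'green',ce[i],st[i,4],ray(c,*ce[i],.052))
E
```

```text
scene red ((0.48850512504577637, 0.0029493924230337143), (0.06129724532365799, 0.028861789032816887), 8.626266479492188) [326.39583333 189.47916667]
scene white ((0.5751233100891113, 0.025793522596359253), (0.40906408429145813, 0.48388808965682983), 27.513206481933594) [322.26142596 219.53747715]
scene blue ((0.8288483619689941, -0.03821796178817749), (0.024646272882819176, 0.040759894996881485), 11.739843368530273) [246.6        280.02222222]
scene blue ((0.6213420033454895, 0.013945359736680984), (0.02894941344857216, 0.058594368398189545), 86.18357849121094) [307.41666667 225.        ]
scene green [224.82222222 147.24444444] 45 [ 0.4818536  -0.35748652  0.052     ]
scene green [450.58290155 287.55354059] 1158 [0.62384379 0.39472693 0.052     ]
side red ((0.4907546937465668, 0.0012761391699314117), (0.05681286007165909, 0.025452548637986183), 13.496360778808594) [336.69811321 199.67924528]
side white ((0.5519199371337891, 0.04430268704891205), (0.40067723393440247, 0.3750712275505066), 13.37729549407959) [306.68590604 229.85637584]
side blue ((0.6238493323326111, 0.012578947469592094), (0.02511541172862053, 0.05851529911160469), 85.014404296875) [287.71428571 194.14285714]
side green [361. 123.] 33 [ 0.48199682 -0.35370637  0.052     ]
side green [228.95246718 330.58171118] 2209 [0.62786314 0.40262189 0.052     ]
```

View pics/za.png

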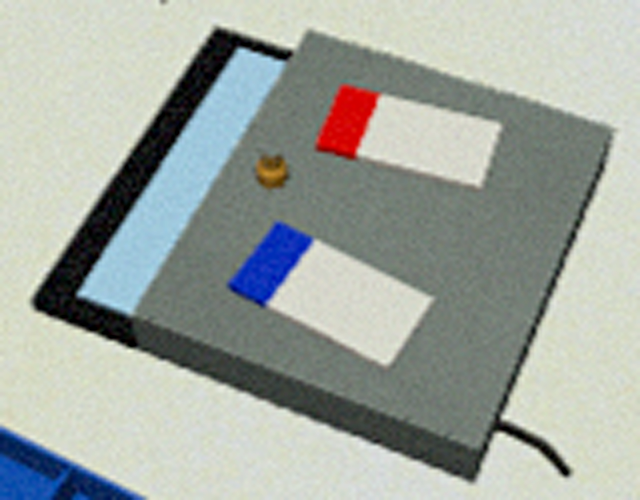

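View pics/zb.png

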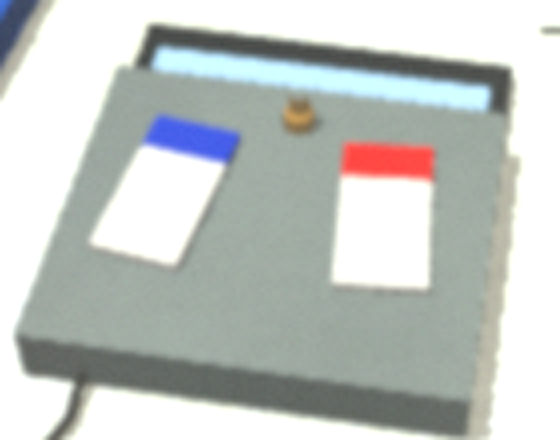

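The zooms show the deck's four top corners and the red band line clearly, so I'll cast those points.

```bash
python3 - <<'E'
from h import *
import pickle
cs=pickle.load(open('c0.pkl','rb'))
Z={'scene':dict(FR=(305,30),FL=(135,315),BR=(613,128),BL=(478,445)),'side':dict(FR=(508,113),FL=(118,67),BR=(470,400),BL=(18,338))}
B={'scene':dict(tR=(342,86),tL=(317,149),lR=(378,95),lL=(355,156),bR=(501,125),bL=(482,185)),'side':dict(tR=(435,146),tL=(344,142),lR=(433,180),lL=(341,176),bR=(430,288),bL=(332,283))}
acc=[]
for n in Z:
    f=lambda p,z:ray(cs[n],(p[0]+.5)/4-.5+240,(p[1]+.5)/4-.5+160,z)[:2]
    D={k:f(p,.045) for k,p in Z[n].items()}; Q={k:f(p,.051) for k,p in B[n].items()}
    c=sum(D.values())/4; ax=(D['FR']+D['FL']-D['BR']-D['BL']);ay=(D['FL']+D['BL']-D['FR']-D['BR'])
    print(n,'c',c,'lens',np.linalg.norm(ax)/2,np.linalg.norm(ay)/2,'ax',np.degrees(np.arctan2(*ax[::-1])),'ay-90',np.degrees(np.arctan2(*ay[::-1]))-90)
    q=sum(Q.values())/6; m=(Q['tR']+Q['tL']-Q['bR']-Q['bL'])
    print(' blank ang',np.degrees(np.arctan2(*m[::-1])),{k:v.round(4) for k,v in Q.items()})
    acc.append((c,np.arctan2(*ax[::-1]),np.arctan2(*ay[::-1])-np.pi/2,Q,np.arctan2(*m[::-1])))
    if n=='scene': die=f((270,182),.045); print('die foot',die)
    else: print('die foot',f((298,130),.045))
E
```

```text
scene c [0.54978439 0.06183654] lens 0.2371818015878666 0.27583306480293657 ax -86.03177699104722 ay-90 -86.19002824494598
 blank ang -79.45983984769828 {'tR': array([ 0.4625, -0.0145]), 'tL': array([ 0.5231, -0.0033]), 'lR': array([0.4582, 0.0124]), 'lL': array([0.5164, 0.0231]), 'bR': array([0.4434, 0.1021]), 'bL': array([0.4991, 0.1117])}
die foot [ 0.55991881 -0.02079169]
side c [0.55054052 0.06267965] lens 0.2394859991711084 0.27688257086376405 ax -86.20823013555588 ay-90 -85.92392609999239
 blank ang -80.7930843210364 {'tR': array([ 0.4622, -0.0182]), 'tL': array([ 0.5228, -0.0074]), 'lR': array([0.4579, 0.0124]), 'lL': array([0.5178, 0.0232]), 'bR': array([0.4432, 0.1012]), 'bL': array([0.5032, 0.1115])}
die foot [ 0.55730278 -0.01660647]
```

```bash
cat >> h.py <<'E'
A=np.radians(-86.1); AX=np.array([np.cos(A),np.sin(A)]); AY=np.array([-AX[1],AX[0]]); O=np.array([.550,.0623])
def go(sx,sy,z,world=False,yaw=A+np.pi/2):
    """print units to reach station-frame (sx,sy) height z, tool down, jaws along station y"""
    s=robot.sense(); M=R.from_quat(np.roll(s['eef_rot'],-1)).as_matrix()
    p=np.array([sx,sy]) if world else O+sx*AX+sy*AY
    d=M.T@(np.append(p,z)-s['ee_pos'])/.025
    zz=np.array([np.cos(yaw),np.sin(yaw),0]);xx=np.array([0,0,-1.]);T=np.c_[xx,np.cross(zz,xx),zz]
    w=np.degrees(R.from_matrix(M.T@T).as_rotvec())/5
    q=s['ee_pos'][:2]-O
    print('d',d.round(2),'w',w.round(2),'| st',np.round([q@AX,q@AY],4),'z',s['ee_pos'][2].round(4),'F',s['force'].round(1),'g',round(s['gripper_width'],3),'t',round(s['time'],2))
E
python3 -c "
from h import *
go(-.078,-.073,.2)"
```

```text
d [  0.75  19.39 -18.95] w [-1.381e+01 -1.000e-02 -1.000e-02] | st [ 0.538  -0.3563] z 0.218 F [ 0.1 -0.5 -0.4] g 0.996 t 0.15
```

Call:
{"api": "carry_out", "payload": {
  "increments": [
    {"dy": 19.4, "dz": -19, "wx": -13.8, "hand": 200},
    {"dy": 19.4, "dz": -19, "wx": -13.8, "hand": 200},
    {"dy": 19.4, "dz": -19, "wx": -13.8, "hand": 200},
    {"dy": 19.4, "dz": -19, "wx": -13.8, "hand": 200},
    {"dy": 19.4, "dz": -19, "wx": -13.8, "hand": 200}
  ]
}}

```text
$.increments[0]: bad value
```

```bash
python3 -c "
from h import *
go(-.078,-.073,.2)"
```

```text
d [  0.75  19.39 -18.95] w [-1.381e+01 -1.000e-02 -1.000e-02] | st [ 0.538  -0.3563] z 0.218 F [ 0.1 -0.5 -0.4] g 0.996 t 0.15
```

Call:
{"api": "carry_out", "payload": {
  "increments": [
    {"hand": 200, "dx": 0, "dy": 1.2, "dz": -1.1, "wx": -1.3, "wy": 0, "wz": 0},
    {"hand": 200, "dx": 0, "dy": 2.4, "dz": -2.2, "wx": -2.6, "wy": 0, "wz": 0},
    {"hand": 200, "dx": 0, "dy": 3.6, "dz": -3.4, "wx": -3.9, "wy": 0, "wz": 0},
    {"hand": 200, "dx": 0, "dy": 4.8, "dz": -4.6, "wx": -5.2, "wy": 0, "wz": 0},
    {"hand": 200, "dx": 0, "dy": 6, "dz": -5.8, "wx": -6.5, "wy": 0, "wz": 0}
  ]
}}

```text
time: 0.57
ee_pos: [0.3055, -0.3042, 0.2179]
eef_rot: [0.679, 0.198, 0.679, -0.197]
force: [0.6, 1.3, 0.4]
gripper_width: 0.69
```

```bash
python3 -c "
from h import *
go(-.078,-.073,.2)"
```

```text
d [ 0.75 18.4  -3.79] w [-7.25 -0.01 -0.02] | st [ 0.3491 -0.2688] z 0.2179 F [0.6 1.3 0.4] g 0.69 t 0.57
```

Call:
{"api": "carry_out", "payload": {
  "increments": [
    {"hand": 200, "dx": 0, "dy": 1.6, "dz": -0.4, "wx": -1.4, "wy": 0, "wz": 0},
    {"hand": 200, "dx": 0, "dy": 3.2, "dz": -0.8, "wx": -2.8, "wy": 0, "wz": 0},
    {"hand": 200, "dx": 0, "dy": 4.8, "dz": -1.2, "wx": -4.2, "wy": 0, "wz": 0},
    {"hand": 200, "dx": 0, "dy": 6.4, "dz": -1.6, "wx": -5.6, "wy": 0, "wz": 0},
    {"hand": 200, "dx": 0, "dy": 8, "dz": -2, "wx": -7, "wy": 0, "wz": 0}
  ]
}}

```text
time: 0.98
ee_pos: [0.3703, -0.1065, 0.2183]
eef_rot: [0.707, -0.017, 0.707, 0.019]
force: [0.9, -1.0, 0.3]
gripper_width: 0.334
```

```bash
python3 -c "
from h import *
go(-.078,-.073,.12)"
```

```text
d [3.95 9.44 4.55] w [-0.19  0.   -0.02] | st [ 0.1562 -0.1907] z 0.2183 F [ 0.9 -1.   0.3] g 0.334 t 0.98
```

Call:
{"api": "carry_out", "payload": {
  "increments": [
    {"hand": 200, "dx": 0.6, "dy": 1.5, "dz": 0.7, "wx": -0.2, "wy": 0, "wz": 0},
    {"hand": 200, "dx": 1.2, "dy": 3, "dz": 1.4, "wx": -0.2, "wy": 0, "wz": 0},
    {"hand": 200, "dx": 1.8, "dy": 4.5, "dz": 2.1, "wx": -0.2, "wy": 0, "wz": 0},
    {"hand": 200, "dx": 2.4, "dy": 6, "dz": 2.9, "wx": -0.2, "wy": 0, "wz": 0},
    {"hand": 200, "dx": 3.0, "dy": 7.5, "dz": 3.6, "wx": -0.2, "wy": 0, "wz": 0}
  ]
}}

```text
time: 1.4
ee_pos: [0.4457, 0.075, 0.148]
eef_rot: [0.707, -0.024, 0.706, 0.025]
force: [1.2, -0.1, 0.8]
gripper_width: 0.219
```

```bash
python3 -c "
from h import *
go(-.08,-.073,.08)"
```

```text
d [2.73 2.4  1.21] w [ 0.01  0.01 -0.02] | st [-0.0198 -0.1032] z 0.148 F [ 1.2 -0.1  0.8] g 0.219 t 1.4
```

Call:
{"api": "carry_out", "payload": {
  "increments": [
    {"hand": 200, "dx": 0.2, "dy": 1.1, "dz": 0.5, "wx": 0, "wy": 0, "wz": 0},
    {"hand": 200, "dx": 1.0, "dy": 2.4, "dz": 1.2, "wx": 0, "wy": 0, "wz": 0},
    {"hand": 200, "dx": 2.0, "dy": 2.4, "dz": 1.2, "wx": 0, "wy": 0, "wz": 0},
    {"hand": 200, "dx": 2.7, "dy": 2.4, "dz": 1.2, "wx": 0, "wy": 0, "wz": 0},
    {"hand": 200, "dx": 2.7, "dy": 2.4, "dz": 1.2, "wx": 0, "wy": 0, "wz": 0}
  ]
}}

```text
time: 1.82
ee_pos: [0.4685, 0.1377, 0.077]
eef_rot: [0.704, -0.025, 0.709, 0.026]
force: [-0.5, -0.0, -1.2]
gripper_width: 0.216
```

```bash
python3 - <<'E'
from h import *
go(-.08,-.073,.0475)
c=cam('wrist'); save(c,'w1')
s=cam('side'); im=cv2.cvtColor(s['pixels'],cv2.COLOR_RGB2BGR)[150:270,230:390]
cv2.imwrite('pics/s1.png',cv2.resize(im,None,fx=4,fy=4,interpolation=cv2.INTER_CUBIC))
E
```

```text
d [ 1.18 -0.03  0.13] w [ 0.03 -0.08 -0.02] | st [-0.0808 -0.0762] z 0.077 F [-0.5 -0.  -1.2] g 0.216 t 1.82
```

View pics/w1.png

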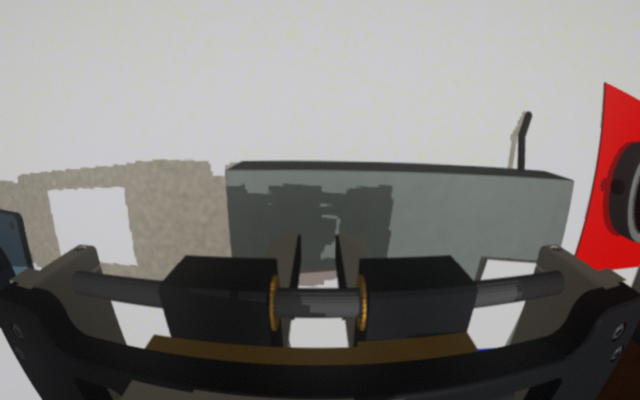

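The wrist view shows the fingertips at (290,250) and (345,250) over the deck, with the blank's rear edge just ahead at about (320,278). That matches the plan, so I'll descend and push.

Call:
{"api": "carry_out", "payload": {
  "increments": [
    {"hand": 200, "dx": 0.4, "dy": 0, "dz": 0.1, "wx": 0, "wy": 0, "wz": 0},
    {"hand": 200, "dx": 0.8, "dy": 0, "dz": 0.1, "wx": 0, "wy": 0, "wz": 0},
    {"hand": 200, "dx": 1.1, "dy": 0, "dz": 0.1, "wx": 0, "wy": 0, "wz": 0},
    {"hand": 200, "dx": 1.16, "dy": 0, "dz": 0.1, "wx": 0, "wy": 0, "wz": 0},
    {"hand": 200, "dx": 1.16, "dy": 0, "dz": 0.1, "wx": 0, "wy": 0, "wz": 0}
  ]
}}

```text
time: 2.33
ee_pos: [0.4729, 0.1369, 0.0507]
eef_rot: [0.706, -0.024, 0.708, 0.025]
force: [-0.1, -1.6, 0.6]
gripper_width: 0.22
```

```bash
python3 - <<'E'
from h import *
go(-.05,-.073,.0478)
E
```

```text
d [ 0.11 -1.19 -0.04] w [ 0.01 -0.03 -0.02] | st [-0.0797 -0.0719] z 0.0507 F [-0.1 -1.6  0.6] g 0.22 t 2.33
```

Call:
{"api": "carry_out", "payload": {
  "increments": [
    {"hand": 200, "dx": 0.11, "dy": 0, "dz": 0, "wx": 0, "wy": 0, "wz": 0},
    {"hand": 200, "dx": 0.11, "dy": 0, "dz": 0, "wx": 0, "wy": 0, "wz": 0},
    {"hand": 200, "dx": 0.11, "dy": -0.2, "dz": -0.03, "wx": 0, "wy": 0, "wz": 0},
    {"hand": 200, "dx": 0.11, "dy": -0.4, "dz": -0.03, "wx": 0, "wy": 0, "wz": 0},
    {"hand": 200, "dx": 0.11, "dy": -0.6, "dz": -0.03, "wx": 0, "wy": 0, "wz": 0}
  ]
}}

```text
time: 2.75
ee_pos: [0.4733, 0.1214, 0.0482]
eef_rot: [0.706, -0.024, 0.708, 0.025]
force: [-0.4, 1.1, -0.5]
gripper_width: 0.216
```

```bash
python3 - <<'E'
from h import *
go(.0,-.073,.0478)
E
```

```text
d [ 0.01 -2.57 -0.02] w [ 0.01 -0.03 -0.02] | st [-0.0642 -0.0725] z 0.0482 F [-0.4  1.1 -0.5] g 0.216 t 2.75
```

Now pushing in 5 mm rows.

Call:
{"api": "carry_out", "payload": {
  "increments": [
    {"hand": 200, "dx": 0.02, "dy": -0.2, "dz": 0, "wx": 0, "wy": 0, "wz": 0},
    {"hand": 200, "dx": 0.02, "dy": -0.4, "dz": 0, "wx": 0, "wy": 0, "wz": 0},
    {"hand": 200, "dx": 0.02, "dy": -0.6, "dz": 0, "wx": 0, "wy": 0, "wz": 0},
    {"hand": 200, "dx": 0.02, "dy": -0.8, "dz": 0, "wx": 0, "wy": 0, "wz": 0},
    {"hand": 200, "dx": 0.02, "dy": -1.0, "dz": 0, "wx": 0, "wy": 0, "wz": 0}
  ]
}}

```text
time: 3.17
ee_pos: [0.4751, 0.0959, 0.0477]
eef_rot: [0.706, -0.024, 0.707, 0.025]
force: [0.1, 0.6, -0.1]
gripper_width: 0.213
```

Call:
{"api": "carry_out", "payload": {
  "increments": [
    {"hand": 200, "dx": 0, "dy": -0.2, "dz": 0, "wx": 0, "wy": 0, "wz": 0},
    {"hand": 200, "dx": 0, "dy": -0.4, "dz": 0, "wx": 0, "wy": 0, "wz": 0},
    {"hand": 200, "dx": 0, "dy": -0.6, "dz": 0, "wx": 0, "wy": 0, "wz": 0},
    {"hand": 200, "dx": 0, "dy": -0.8, "dz": 0, "wx": 0, "wy": 0, "wz": 0},
    {"hand": 200, "dx": 0, "dy": -1.0, "dz": 0, "wx": 0, "wy": 0, "wz": 0}
  ]
}}

```text
time: 3.58
ee_pos: [0.4768, 0.0705, 0.0476]
eef_rot: [0.706, -0.024, 0.707, 0.025]
force: [0.0, 0.5, 1.0]
gripper_width: 0.214
```

```bash
python3 - <<'E'
from h import *
go(.0225,-.073,.0478)
ims=[]
for n,(x0,y0) in(('scene',(240,160)),('side',(240,160))):
    s=cam(n); im=cv2.cvtColor(s['pixels'],cv2.COLOR_RGB2BGR)[y0:y0+110,x0:x0+150]
    ims.append(cv2.resize(im,None,fx=5,fy=5,interpolation=cv2.INTER_CUBIC)[:, :])
    p=s['pixels'].astype(int);r,g,b=p[...,0],p[...,1],p[...,2]
    k=((r>90)&(r>2*g)&(r>2*b)).astype(np.uint8);k[:160]=0;k[270:]=0;k[:,:240]=0;k[:,400:]=0
    q=max(cv2.findContours(k,0,1)[0],key=cv2.contourArea)
    P=np.array([(ray(s,u,v,.051)[:2]-O) for u,v in q[:,0]]); P=np.c_[P@AX,P@AY].astype(np.float32)
    print(n,cv2.minAreaRect(P))
cv2.imwrite('pics/m2.png',cv2.resize(np.hstack(ims),None,fx=.53,fy=.53)); cv2.imwrite('pics/s2.png',ims[1])
E
```

```text
d [-0.01 -1.43 -0.02] w [ 0.01 -0.02 -0.02] | st [-0.0132 -0.0725] z 0.0476 F [0.  0.5 1. ] g 0.214 t 3.58
scene ((0.1013011634349823, -0.07479259371757507), (0.027894113212823868, 0.06106674671173096), 0.32190200686454773)Traceback (most recent call last):
  File "<stdin>", line 9, in <module>
ValueError: max() iterable argument is empty
```

Scene view: band centre at station x=0.101, square within 0.3°. The line is about 34 mm short, so I'll push 27 mm and measure again.

Call:
{"api": "carry_out", "payload": {
  "increments": [
    {"hand": 200, "dx": 0, "dy": -0.22, "dz": 0, "wx": 0, "wy": 0, "wz": 0},
    {"hand": 200, "dx": 0, "dy": -0.44, "dz": 0, "wx": 0, "wy": 0, "wz": 0},
    {"hand": 200, "dx": 0, "dy": -0.66, "dz": 0, "wx": 0, "wy": 0, "wz": 0},
    {"hand": 200, "dx": 0, "dy": -0.88, "dz": 0, "wx": 0, "wy": 0, "wz": 0},
    {"hand": 200, "dx": 0, "dy": -1.05, "dz": 0, "wx": 0, "wy": 0, "wz": 0}
  ]
}}

```text
time: 4.1
ee_pos: [0.4788, 0.0433, 0.0476]
eef_rot: [0.706, -0.024, 0.707, 0.024]
force: [-0.5, 0.1, -0.2]
gripper_width: 0.216
```

```bash
cat > look.py <<'E'
from h import *
import sys
go(.0215,-.073,.0478)
s=cam('scene'); im=cv2.cvtColor(s['pixels'],cv2.COLOR_RGB2BGR)[155:245,270:370]
cv2.imwrite(f'pics/{sys.argv[1]}.png',np.clip(cv2.resize(im,None,fx=6,fy=6,interpolation=cv2.INTER_CUBIC)*1.5,0,255).astype(np.uint8))
for n in ('scene','side'):
    if n=='side': s=cam(n)
    p=s['pixels'].astype(int);r,g,b=p[...,0],p[...,1],p[...,2]
    k=((r>90)&(r>2*g)&(r>2*b)).astype(np.uint8);k[:160]=0;k[270:]=0;k[:,:240]=0;k[:,400:]=0
    C=cv2.findContours(k,0,cv2.CHAIN_APPROX_NONE)[0]
    if not C: continue
    q=max(C,key=cv2.contourArea)
    P=np.array([(ray(s,u,v,.051)[:2]-O) for u,v in q[:,0]]); P=np.c_[P@AX,P@AY].astype(np.float32)
    print(n,cv2.minAreaRect(P))
E
python3 look.py m3
```

```text
d [-0.01 -0.29 -0.03] w [-0.   -0.02 -0.01] | st [ 0.0141 -0.0724] z 0.0476 F [-0.5  0.1 -0.2] g 0.216 t 4.1
scene ((0.12847855687141418, -0.07427220046520233), (0.027539214119315147, 0.060136158019304276), 0.2534470856189728)
```

View pics/m3.png

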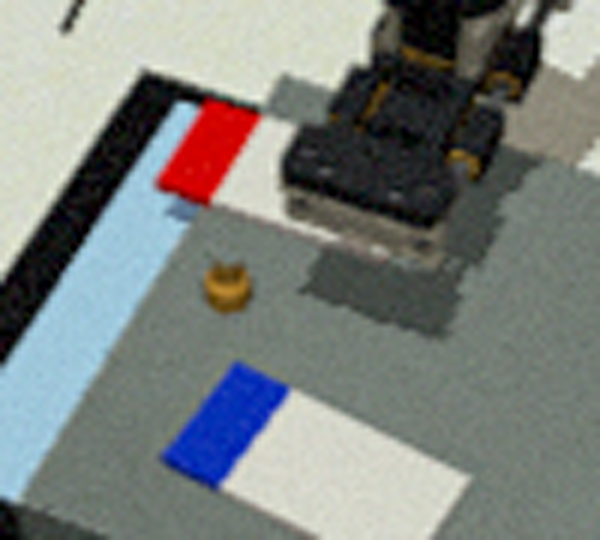

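```bash
python3 - <<'E'
from h import *
import pickle
c=pickle.load(open('c0.pkl','rb'))['scene']
for z,p in((.045,(20,495)),(.045,(108,354)),(.045,(195,215)),(.045,(282,75)),(.051,(261,117)),(.051,(213,205))):
    q=ray(c,(p[0]+.5)/6-.5+270,(p[1]+.5)/6-.5+155,z)[:2]-O; print(p,(q@AX).round(4),(q@AY).round(4))
E
```

```text
(20, 495) 0.1208 0.1351
(108, 354) 0.12 0.052
(195, 215) 0.1191 -0.0384
(282, 75) 0.1184 -0.1393
(261, 117) 0.114 -0.1039
(213, 205) 0.1116 -0.0429
```

The edge is at x≈0.119 and the line at ≈0.113, so 6 mm remain.

Call:
{"api": "carry_out", "payload": {
  "increments": [
    {"hand": 200, "dx": 0, "dy": -0.12, "dz": 0, "wx": 0, "wy": 0, "wz": 0},
    {"hand": 200, "dx": 0, "dy": -0.24, "dz": 0, "wx": 0, "wy": 0, "wz": 0},
    {"hand": 200, "dx": 0, "dy": -0.24, "dz": 0, "wx": 0, "wy": 0, "wz": 0},
    {"hand": 200, "dx": 0, "dy": 0.3, "dz": 0, "wx": 0, "wy": 0, "wz": 0},
    {"hand": 200, "dx": 0, "dy": 0.6, "dz": 0, "wx": 0, "wy": 0, "wz": 0}
  ]
}}

```text
time: 4.62
ee_pos: [0.4778, 0.0585, 0.0476]
eef_rot: [0.706, -0.023, 0.707, 0.024]
force: [0.4, 0.5, -0.3]
gripper_width: 0.215
```

Call:
{"api": "carry_out", "payload": {
  "increments": [
    {"hand": 255, "dx": -0.6, "dy": 0.4, "dz": 0, "wx": 0, "wy": 0, "wz": 0},
    {"hand": 255, "dx": -1.8, "dy": 0.4, "dz": 0, "wx": 0, "wy": 0, "wz": 0},
    {"hand": 255, "dx": -3, "dy": 0.4, "dz": 0, "wx": 0, "wy": 0, "wz": 0},
    {"hand": 255, "dx": -4, "dy": 0.2, "dz": -0.5, "wx": 0, "wy": 0, "wz": 0},
    {"hand": 255, "dx": -5, "dy": -0.5, "dz": -1, "wx": 0, "wy": 0, "wz": 0}
  ]
}}

```text
time: 5.03
ee_pos: [0.4537, 0.0458, 0.174]
eef_rot: [0.706, -0.024, 0.707, 0.025]
force: [1.1, -0.1, -0.0]
gripper_width: 0.006
```

```bash
python3 - <<'E'
from h import *
go(.4819,-.356,.12,world=True)
E
python3 look.py m4
```

```text
d [  2.13 -16.11   0.02] w [ 0.01 -0.02 -0.02] | st [ 0.0099 -0.0972] z 0.174 F [ 1.1 -0.1 -0. ] g 0.006 t 5.03
d [ 5.05 -0.47  0.98] w [ 0.01 -0.02 -0.02] | st [ 0.0099 -0.0972] z 0.174 F [ 1.1 -0.1 -0. ] g 0.006 t 5.03
scene ((0.13598333299160004, -0.0743292048573494), (0.027823559939861298, 0.06024609133601189), 0.1539362668991089)
side ((0.13879629969596863, -0.07224079966545105), (0.05854293704032898, 0.028125591576099396), 89.51339721679688)
```

View pics/m4.png

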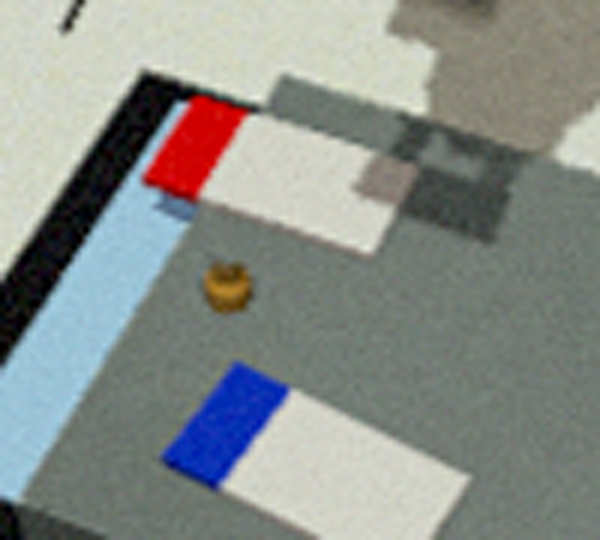

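The view shows the line lying on the edge, with the blue blank and die unmoved. Estimates put the line 0–3 mm past the edge, well within 8 mm. Next is the larger box's button, at about (0.482,−0.356).

Call:
{"api": "carry_out", "payload": {
  "increments": [
    {"hand": 255, "dx": 0, "dy": -1.5, "dz": 0, "wx": 0, "wy": 0, "wz": 0},
    {"hand": 255, "dx": 0, "dy": -3, "dz": 0, "wx": 0, "wy": 0, "wz": 0},
    {"hand": 255, "dx": 0, "dy": -4.5, "dz": 0, "wx": 0, "wy": 0, "wz": 0},
    {"hand": 255, "dx": 0, "dy": -6, "dz": 0, "wx": 0, "wy": 0, "wz": 0},
    {"hand": 255, "dx": 0, "dy": -7.5, "dz": 0, "wx": 0, "wy": 0, "wz": 0}
  ]
}}

```text
time: 5.55
ee_pos: [0.4675, -0.145, 0.1758]
eef_rot: [0.708, -0.024, 0.705, 0.024]
force: [0.8, 0.2, -0.1]
gripper_width: 0.008
```

Call:
{"api": "carry_out", "payload": {
  "increments": [
    {"hand": 255, "dx": 0, "dy": -1.5, "dz": 0, "wx": 0, "wy": 0, "wz": 0},
    {"hand": 255, "dx": 0.4, "dy": -3, "dz": 0, "wx": 0, "wy": 0, "wz": 0},
    {"hand": 255, "dx": 0.8, "dy": -4.5, "dz": 0, "wx": 0, "wy": 0, "wz": 0},
    {"hand": 255, "dx": 1.2, "dy": -6, "dz": 0, "wx": 0, "wy": 0, "wz": 0},
    {"hand": 255, "dx": 1.6, "dy": -7.5, "dz": 0, "wx": 0, "wy": 0, "wz": 0}
  ]
}}

```text
time: 5.97
ee_pos: [0.4802, -0.3333, 0.1343]
eef_rot: [0.708, -0.024, 0.705, 0.024]
force: [0.5, 0.1, -0.0]
gripper_width: 0.009
```

```bash
python3 - <<'E'
from h import *
go(.482,-.356,.075,world=True)
E
```

```text
d [ 2.37 -0.91  0.  ] w [-0.01  0.04 -0.01] | st [ 0.3899 -0.0965] z 0.1343 F [ 0.5  0.1 -0. ] g 0.009 t 5.97
```

Call:
{"api": "carry_out", "payload": {
  "increments": [
    {"hand": 255, "dx": 0.2, "dy": -0.9, "dz": 0, "wx": 0, "wy": 0, "wz": 0},
    {"hand": 255, "dx": 1, "dy": -0.9, "dz": 0, "wx": 0, "wy": 0, "wz": 0},
    {"hand": 255, "dx": 1.8, "dy": -0.9, "dz": 0, "wx": 0, "wy": 0, "wz": 0},
    {"hand": 255, "dx": 2.4, "dy": -0.9, "dz": 0, "wx": 0, "wy": 0, "wz": 0},
    {"hand": 255, "dx": 2.4, "dy": -0.9, "dz": 0, "wx": 0, "wy": 0, "wz": 0}
  ]
}}

```text
time: 6.38
ee_pos: [0.48, -0.3533, 0.0695]
eef_rot: [0.706, -0.021, 0.707, 0.026]
force: [-0.4, 0.9, -1.2]
gripper_width: 0.006
```

```bash
python3 - <<'E'
from h import *
go(.482,-.356,.046,world=True)
ims=[]
for n,(x0,y0) in(('scene',(190,120)),('side',(320,90))):
    im=cv2.cvtColor(cam(n)['pixels'],cv2.COLOR_RGB2BGR)[y0:y0+60,x0:x0+75]
    ims.append(cv2.resize(im,None,fx=5,fy=5,interpolation=cv2.INTER_CUBIC))
cv2.imwrite('pics/b5.png',np.hstack(ims))
E
```

```text
d [ 0.94 -0.12  0.07] w [-0.01 -0.02 -0.08] | st [ 0.4099 -0.0981] z 0.0695 F [-0.4  0.9 -1.2] g 0.006 t 6.38
```

View pics/b5.png

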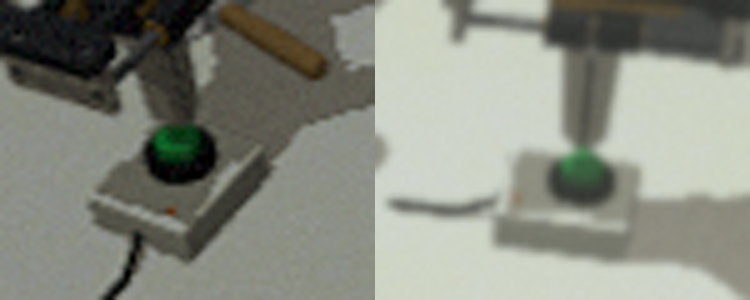

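The closed fingertips stand centred over the green button in both views, (180,130) and (583,150). Pressing now.

Call:
{"api": "carry_out", "payload": {
  "increments": [
    {"hand": 255, "dx": 0.3, "dy": -0.1, "dz": 0, "wx": 0, "wy": 0, "wz": 0},
    {"hand": 255, "dx": 0.6, "dy": -0.1, "dz": 0, "wx": 0, "wy": 0, "wz": 0},
    {"hand": 255, "dx": 0.8, "dy": -0.1, "dz": 0, "wx": 0, "wy": 0, "wz": 0},
    {"hand": 255, "dx": 0.94, "dy": -0.1, "dz": 0, "wx": 0, "wy": 0, "wz": 0},
    {"hand": 255, "dx": 0.96, "dy": -0.1, "dz": 0, "wx": 0, "wy": 0, "wz": 0}
  ]
}}

```text
time: 6.9
ee_pos: [0.4821, -0.3573, 0.0489]
eef_rot: [0.707, -0.023, 0.706, 0.025]
force: [-0.8, -0.1, 4.3]
gripper_width: 0.004
```

Call:
{"api": "carry_out", "payload": {
  "increments": [
    {"hand": 255, "dx": 0.06, "dy": 0, "dz": 0, "wx": 0, "wy": 0, "wz": 0},
    {"hand": 255, "dx": 0.06, "dy": 0, "dz": 0, "wx": 0, "wy": 0, "wz": 0},
    {"hand": 255, "dx": 0.06, "dy": 0, "dz": 0, "wx": 0, "wy": 0, "wz": 0}
  ]
}}

```text
time: 7.15
ee_pos: [0.4821, -0.3572, 0.0479]
eef_rot: [0.708, -0.023, 0.706, 0.025]
force: [-1.2, 1.0, 4.0]
gripper_width: 0.004
```

Call:
{"api": "carry_out", "payload": {
  "increments": [
    {"hand": 255, "dx": 0.1, "dy": 0, "dz": 0, "wx": 0, "wy": 0, "wz": 0},
    {"hand": 255, "dx": 0.15, "dy": 0, "dz": 0, "wx": 0, "wy": 0, "wz": 0},
    {"hand": 255, "dx": 0.15, "dy": 0, "dz": 0, "wx": 0, "wy": 0, "wz": 0},
    {"hand": 255, "dx": 0.15, "dy": 0, "dz": 0, "wx": 0, "wy": 0, "wz": 0}
  ]
}}

```text
time: 7.48
ee_pos: [0.4822, -0.3573, 0.0461]
eef_rot: [0.708, -0.024, 0.706, 0.024]
force: [-3.1, 4.4, 15.6]
gripper_width: 0.003
```

The force rose to 15.6 N at z=0.0461, so the button has bottomed out. Releasing.

Call:
{"api": "carry_out", "payload": {
  "increments": [
    {"hand": 255, "dx": -0.3, "dy": 0, "dz": 0, "wx": 0, "wy": 0, "wz": 0},
    {"hand": 255, "dx": -1, "dy": 0, "dz": 0, "wx": 0, "wy": 0, "wz": 0},
    {"hand": 255, "dx": -2, "dy": 0, "dz": 0, "wx": 0, "wy": 0, "wz": 0},
    {"hand": 255, "dx": -3, "dy": 0, "dz": 0, "wx": 0, "wy": 0, "wz": 0},
    {"hand": 255, "dx": -4, "dy": 0, "dz": 0, "wx": 0, "wy": 0, "wz": 0}
  ]
}}

```text
time: 7.9
ee_pos: [0.4817, -0.3573, 0.1467]
eef_rot: [0.708, -0.023, 0.706, 0.025]
force: [0.6, -0.5, 0.8]
gripper_width: 0.006
```

Call:
{"api": "carry_out", "payload": {
  "increments": [
    {"hand": 255, "dx": 0, "dy": 0, "dz": 0, "wx": 0, "wy": 0, "wz": 0},
    {"hand": 255, "dx": 0, "dy": 0, "dz": 0, "wx": 0, "wy": 0, "wz": 0}
  ]
}}

```text
time: 8.07
ee_pos: [0.4825, -0.3581, 0.1481]
eef_rot: [0.708, -0.024, 0.705, 0.024]
force: [-0.2, 0.1, -0.6]
gripper_width: 0.006
```

```bash
python3 look.py m6; python3 - <<'E'
from h import *
ims=[]
for n,(x0,y0) in(('scene',(190,120)),('side',(320,90))):
    im=cv2.cvtColor(cam(n)['pixels'],cv2.COLOR_RGB2BGR)[y0:y0+60,x0:x0+75]
    ims.append(cv2.resize(im,None,fx=4,fy=4,interpolation=cv2.INTER_CUBIC))
m=cv2.imread('pics/m6.png');m=cv2.resize(m,(400,360)); b=cv2.resize(np.vstack(ims),(225,360))
cv2.imwrite('pics/f6.png',np.hstack([m,b]))
E
```

```text
d [ 4.   15.74  0.89] w [-0.01  0.06  0.01] | st [ 0.4148 -0.0959] z 0.1481 F [-0.2  0.1 -0.6] g 0.006 t 8.07
scene ((0.13607709109783173, -0.07438123226165771), (0.027791237458586693, 0.060241349041461945), 0.5359932780265808)
side ((0.13893389701843262, -0.0733393132686615), (0.028186948969960213, 0.060379911214113235), 0.4753713011741638)
```

View pics/f6.png

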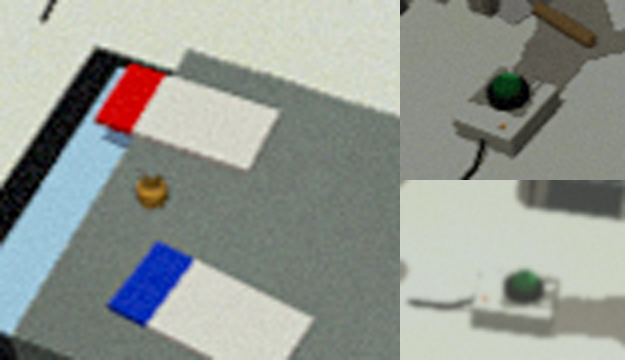

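The band is still in place with its line at the edge, the button looks up again, and the gripper is clear. Handing in.

```bash
python3 -c "
from bench import robot
print(robot.job_done())"
```

```text
the job is handed in; nothing more can be done
None
```

I pushed the red-ended blank about 80 mm along the deck with the partly closed fingertips. I then pressed the green button on the larger switch box and let it come up. The job was handed in at about 8 s of the 48 s allowed, and no verdict is reported.

- **Band position:** The last check put the red/white line about 1 mm past the front edge from the scene camera and about 4 mm past it from the side camera. The two cameras disagree by about 3 mm, but both are inside the 8 mm limit. The finger position at the end of the push suggested about 2 mm short of the edge.
- **Squareness:** The blank is within about 0.5° of square to the edge, and about 74 mm from the edge's middle.
- **Button:** The fingers pressed it to a height of 46.1 mm, about 5.9 mm of travel, where the force rose to about 16 N. That shows it was at the stop. In the last picture it looks up again, with the gripper about 95 mm above it.
- **Other objects:** The blue-ended blank and the brass die look unmoved in the last picture. I did not measure any bystander's position, but nothing touched them on the planned path.

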